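# Load a till roll and click the receipt printer's sliding cover shut

### The job

The receipt printer has run out of paper and its cover stands open. Lay the fresh till roll that is lying on the counter into the printer's paper well, on its side between the two low cheeks (set it down, do not let it drop), then slide the cover shut by its finger bar until its sprung tongue clicks down behind the catch. The catch sits a little differently on every printer, so ease the cover home by feel, stop when it clicks and do not force it; and leave the other things on the counter where they are.

Things in the scene. Friction and masses are not known exactly. Their poses are not given: they have to be found in the camera images.
- printer: Dark receipt printer, fixed, 234 long (x) x 160 wide (y) x 91 high. Origin on the counter under the centre of its paper well; +x to its rear, z up. The sloping front with the steel tear bar lies at x -92 to -60. Rails along both sides carry the cover at z 82 under lips (z 87.5 to 91, beyond y 66 either side) with 1.5 play up and sideways. A steel strike plate sits at the front edge of the well.
- well (a point): Middle of the floor of the paper well, 10 above the printer's origin. The well is 124 wide (y -62 to 62) and reaches from x -39 to 38, so fingers beside the roll have room to 120 over their backs. Two low cheeks (y 32 to 35 on either side, x -16 to 16, 18 high) centre the roll, whose axis lies along the printer's y; lay its centre at x 0 to 1.
- cover: Light grey sliding cover, 90 long x 148 wide x 4 thick, about 130 g, in the rails. Origin on its underside below the finger bar, axes as the printer's. The plate reaches from x -60 to 30. Its origin starts at x 100 to 106 in the printer's frame and closes toward -x. It slides freely (under 3 N) down to about x 23. Clicked shut it is at x 6.5, give or take 4.5, for the strike plate's place differs.
- cover_bar (a point): Middle of the cover's finger bar, 13 above the cover's underside, 95 above the counter, straight above the cover's origin. The bar is 12 thick (x) x 68 long (y) and stands 18 above the plate; its top is 9 above this point. Pinch it across its thickness from above, or push on it.
- hook (a point): Lower rear edge of the hook under the front end of the cover's blue springy tongue, 50 in front of the cover's origin. It hangs at z 77.5 in the printer's frame and climbs the strike plate's bead (top at z 82.2) over the last 10 of travel: the push rises to 8 to 13 N, then drops suddenly as the hook snaps down at about x -41, give or take 4; hard steel stop lugs follow 3 further on.
- till_roll: White till paper roll lying on its side, 57 long, 60 to 64 diameter, about 90 g. Origin at the centre of one end face; its z axis is the roll's axis and points into the roll, so the centre of the roll is 28.5 along z from the origin, 30 to 32 above what it lies on. Pinch it across its two flat ends.
- roll_centre (a point): Centre of the till roll (middle of its axis).
- deli_pot_olive: Bystander: clear pot with green content, 73 diameter, 64 high; origin under its centre.
- mustard_pot: Bystander: white pot with a red lid, 61 diameter, 48 high; origin under its centre.
- card_terminal: Bystander: black card terminal, 165 x 68 x 52; origin under its centre.
- service_bell: Bystander: counter bell, 76 diameter, 54 high; origin under its centre.
Mind the look-alikes: they are no part of the job. Leave any purple or turquoise look-alike of the till_roll alone.

How it is judged:
On the way, in this order (a step that is already met when the one before it is completed fails the run):
1. the roll lies in the well between the cheeks and has been let go (x of roll_centre in the frame of printer between -0.012 and 0.009 m and y of roll_centre in the frame of printer between -0.007 and 0.007 m and z of roll_centre in the frame of printer below 0.047 m and contact force between the fingers and till_roll below 0.1 N), for 0.2 s.
2. the cover is shut and its tongue has clicked down behind the catch (x of hook in the frame of printer below -0.0385 m and z of hook in the frame of printer below 0.0785 m), for 0.2 s.
At the end, for the whole second after the job is handed in: The cover is shut with its hook down in front of the strike plate's bead (hook beyond x -38.5 and below z 78.5 mm in the printer's frame); the roll lies on the well's floor (centre within 7 mm across, -12 to 9 mm lengthwise, below z 47 mm); both are at rest (all of step 2 and x of roll_centre in the frame of printer between -0.012 and 0.009 m and y of roll_centre in the frame of printer between -0.007 and 0.007 m and z of roll_centre in the frame of printer below 0.047 m and linear speed of cover below 0.02 m/s and linear speed of till_roll below 0.05 m/s); the robot touches nothing.
It fails at once if the cover is forced: more than 22 N between cover and printer (contact force between cover and printer above 22 N).
It fails at once if the roll is let fall (more than about 2 cm) (linear speed of till_roll above 0.6 m/s and contact force between the fingers and till_roll below 0.05 N).
It fails at once if a bystander is shifted by more than 3 cm (distance of any of deli_pot_olive, mustard_pot, card_terminal, service_bell from where it was at the start of the episode above 0.03 m).
It also fails if it takes over 64 s, if anything falls off the work surface, if the arm or the gripper's body presses on something with over 40 N, if the wrist force passes 120 N, or if a joint passes its speed limit or range.

### The arm

A 6-joint arm with a two-finger parallel gripper is mounted at the origin on a cart in front of the work surface, level with it; the furniture and walls round the work are solid. World frame = base frame: x ahead of the robot, y to its left, z up, the work surface at z = 0. Lengths are in m, angles in rad, forces in N, time in s.
With the tool pointing down it reaches from about 0.325 to 0.775 m from the base axis. Payload 5.5 kg.
Tool frame: the origin (TCP) lies on the centre line of the jaws, within the pads' length; the fingertips stand manip.nose_length ahead of it and the grasp point (between the pads) lies 11 mm behind it (manip.nose_length is the distance from the TCP to the fingertips, in m); z points along the fingers, y is the line along which they close (so a half turn about z gives the same grasp; the last joint's range is limited). The gripper opens to 88 mm and grips with 3 to 60 N. Pads are 20 mm wide; open, the fingers measure 115 mm over their backs; the gripper's body (75 mm by 178 mm) begins 61 mm behind the grasp point.
Start: joints at [-1.395, 0.091, 1.231, -0, 1.82, -0.057], TCP at [0.138, -0.584, 0.231] pointing down, gripper open.
Joint ranges: [-2.87, 2.87], [-0.86, 2.18], [0.17, 2.46], [-1.51, 4.65], [0.06, 2.69], [-2.65, 2.65]. Speed limits (rad/s): [2.57, 2.57, 3.01, 3.14, 3.14, 3.14].

### API

Orientations are given as a 3x3 rotation matrix whose columns are the frame's x, y, z axes.
In Python, from plant import sensors, capture, camera_params, workorder, manip gives the robot as it stands. The module is installed in compiled form; this text tells all that it offers.
- The arm moves only by the tool carry_out, never from a script. Its argument "moves" is a list of rows, each a list of 7 numbers: the opening, from -1 (shut) to 1 (fully open), then the shift along the tool's x, y, z in cm, then the turn, a rotation vector about the tool's x, y, z in rad. A call has 1 to 12 rows; each row is the pose to reach, as a shift and turn from the pose commanded when the call began, along the tool's axes at that moment; what a row does not reach only later rows make up. A row lasts 1/8 s, in which the tool goes at most 62.5 mm and 10.7 degrees, less where a joint would pass 70% of its speed; a pose out of reach is approached as far as the arm can. A call with a gripper value outside its range is refused whole. The fingers move at their own pace and stop on an object; "force" is the grip in N (left out, the last holds). Time passes only in rows, so rows that repeat a pose let the fingers close. It gives the time, the measured TCP pose, the force, the opening and the grip force at its end, in the units of the state.
- sensors.get_obs(): the state, without advancing time (a new reading comes with each control period).
- capture(name): name is "scene" or "top" or "wrist"; returns (picture, depth): 384x512x3 uint8, red, green, blue; 384x512 float32, m along the optical axis (not along the pixel's ray), 0 where there is no reading.
- camera_params(name): a dict with "K" (3x3 intrinsics, pixels), "R" (3x3) and "t" (3): a world point X has camera coordinates R X + t; the wrist camera has in their place "hand_eye" (4x4, takes a point from camera to tool coordinates, whose origin is the TCP and whose axes are the flange's). Camera axes: x right, y down, z forward; pixel columns grow to the right and rows downward; lengths in m; the calibration is good to about 2 mm. A picture is of the moment at which its call begins: read the wrist's pose just before it. camera_params takes no time and is no camera call.
- workorder.hand_in(): hands the job in; it is judged then, once.
The state is a dict: "t": time; "joint_positions": joint angles; "dq": joint speeds; "effort": joint torques, N m; "eef_pos": TCP position; "orientation": TCP orientation; "contact_force": force on the tool from outside, world axes, zero at the start; "torque": the same for the moment, N m; "gripper_width": opening from 0.0 (shut) to 1.0 (fully open); "grip_force": force on a finger pad.
Only numpy, scipy, OpenCV 4.12 (cv2) and the standard library are available. Lean on these libraries where they do the work, as an engineer would, in place of code of your own. Each camera call takes 0.05 s, during which the arm holds its last target. There are 200 camera calls.

## Working session

There is one attempt and no reset: what is moved stays moved. The work goes in short steps, Python scripts to look and compute and a tool call to move; the robot and the scene stay as the last step left them, time stands still between calls to the robot, and variables do not carry over. Pictures are saved under pics/ and viewed, at most 10 in all, crops included, and the job is handed in when it is done.

Besides the shell and the picture viewer there is one more tool, called after "Call:" as name(argument=value, ...), one argument or row to a line, values as JSON. carry_out: Moves the arm, as the interface text tells. Its arguments: {"type":"object","properties":{"moves":{"type":"array","items":{"type":"array","items":{"type":"number"}}},"force":{"type":"number"}},"required":["moves"]}

```bash
mkdir -p pics; python3 - <<'E'
from plant import sensors,capture,camera_params,manip
import cv2,numpy as np
print(sensors.get_obs()); print(manip.nose_length)
for n in("scene","top"):
    p,d=capture(n); cv2.imwrite(f"pics/{n}0.png",p[:,:,::-1]); np.savez(f"{n}0.npz",p=p,d=d); c=camera_params(n); print(n,c)
print(camera_params("wrist"))
E
```

```text
{'t': 0.0, 'joint_positions': array([-1.39470525e+00,  9.18878627e-02,  1.23187189e+00,  3.17073374e-06,
        1.81976827e+00, -5.67049582e-02]), 'dq': array([-0.00180026, -0.00091   ,  0.00055153, -0.00084081,  0.00084013,
       -0.00090692]), 'effort': array([ 1.98235748e-04, -4.46449363e+01, -4.06439030e+01,  6.99542183e-02,
        2.95665627e-02, -1.51773061e-04]), 'eef_pos': array([ 0.13836897, -0.58355267,  0.22949739]), 'orientation': array([[ 9.73024996e-01,  2.30699469e-01, -3.36017565e-04],
       [ 2.30699686e-01, -9.73023135e-01,  1.90598063e-03],
       [ 1.12755855e-04, -1.93208594e-03, -9.99998127e-01]]), 'contact_force': array([-0.47922645, -0.98661628, -0.43783113]), 'torque': array([0.00477855, 0.03693045, 0.01996462]), 'grip_force': 0.0, 'gripper_width': 1.0007759511930328}
0.008
scene {'K': array([[380.93259828,   0.        , 254.46828727],
       [  0.        , 380.93259828, 188.52854676],
       [  0.        ,   0.        ,   1.        ]]), 'R': array([[-0.509253  , -0.86029486, -0.02354003],
       [-0.5071105 ,  0.32206   , -0.79944749],
       [ 0.6953418
[... 298 characters left out ...]
4797234e-04],
       [-9.92874850e-01, -2.28664647e-02, -1.16947237e-01],
       [ 1.16907537e-01,  3.06993304e-03, -9.93138059e-01]]), 't': array([0.00448476, 0.5219724 , 1.66085265])}
{'K': array([[289.21285083,   0.        , 258.69811213],
       [  0.        , 289.21285083, 197.27583219],
       [  0.        ,   0.        ,   1.        ]]), 'hand_eye': array([[ 1.35282075e-03, -9.55848252e-01, -2.93857599e-01,
         8.09844816e-02],
       [ 9.99998982e-01,  1.15968541e-03,  8.31477875e-04,
         1.20977101e-04],
       [-4.53984302e-04, -2.93858425e-01,  9.55848848e-01,
        -1.54847821e-01],
       [ 0.00000000e+00,  0.00000000e+00,  0.00000000e+00,
         1.00000000e+00]])}
```

View pics/top0.png

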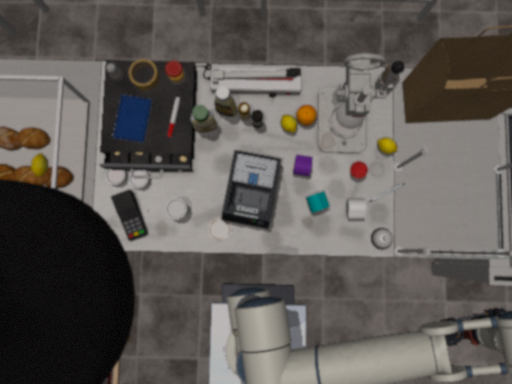

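View pics/scene0.png

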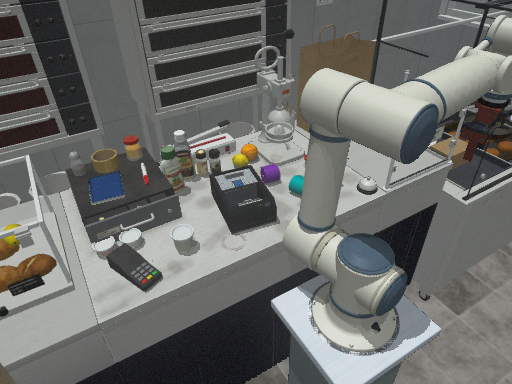

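```bash
python3 - <<'E'
import cv2
a=cv2.imread("pics/top0.png")[140:250,210:400]
cv2.imwrite("pics/crop.png",cv2.resize(a,None,fx=4,fy=4,interpolation=cv2.INTER_CUBIC))
E
```

```text
(no output)
```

View pics/crop.png

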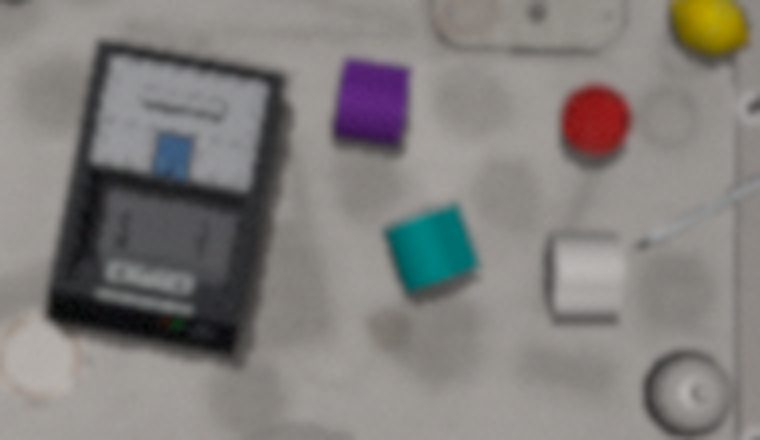

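The crop shows the printer with front toward the robot (well about top px (251,199), blue tongue (253,179), finger bar (256,167)); the white roll sits at top px (357,209), its axis roughly along world y, with the bell below right and a thin rod near (370,201).

```bash
cat > h.py <<'E'
import numpy as np,cv2
from plant import sensors,capture,camera_params
def pts(name,d,obs=None):
    c=camera_params(name);K=c["K"];h,w=d.shape
    u,v=np.meshgrid(np.arange(w),np.arange(h))
    P=np.stack([(u-K[0,2])/K[0,0]*d,(v-K[1,2])/K[1,1]*d,d],-1)
    if name=="wrist":
        H=c["hand_eye"];P=P@H[:3,:3].T+H[:3,3]
        return P@obs["orientation"].T+obs["eef_pos"]
    return (P-c["t"])@c["R"]
E
python3 - <<'E'
from h import *
z=np.load("top0.npz");X=pts("top",z["d"]);p=z["p"]
for n,(u,v) in dict(roll=(357,209),well=(251,199),tongue=(253,179),bar=(256,167),counter=(300,220),bell=(381,238),rod=(371,200),rod2=(380,195),rod3=(395,188),rod4=(403,184),red=(359,170),frontplate=(247,215),turq=(318,203)).items(): print(n,X[v,u].round(3))
hsv=cv2.cvtColor(p,cv2.COLOR_RGB2HSV)
m=(X[...,2]>0.03)&(np.abs(X[...,2]-.06)<.05)
for n,(u0,u1,v0,v1) in dict(roll=(343,370,194,224),printer=(219,284,148,230)).items():
    mm=np.zeros(m.shape,np.uint8);mm[v0:v1,u0:u1]=m[v0:v1,u0:u1]
    q=X[mm>0][:,:2].astype(np.float32);print(n,cv2.minAreaRect(q),X[mm>0][:,2].max())
mb=cv2.inRange(hsv,(95,90,60),(125,255,255));mb[:, :235]=0;mb[:,275:]=0;mb[:165]=0;mb[190:]=0
q=X[mb>0];print("blue",len(q),q.mean(0),cv2.minAreaRect(q[:,:2].astype(np.float32)))
E
```

```text
roll [ 0.472 -0.319  0.063]
well [0.504 0.034 0.006]
tongue [0.562 0.028 0.085]
bar [0.598 0.019 0.107]
counter [ 0.436 -0.136 -0.002]
bell [ 0.379 -0.404  0.042]
rod [ 0.511 -0.381 -0.004]
rod2 [ 0.527 -0.41   0.007]
rod3 [ 0.554 -0.463  0.003]
rod4 [ 0.568 -0.49   0.005]
red [ 0.608 -0.331  0.038]
frontplate [0.442 0.045 0.089]
turq [ 0.489 -0.19   0.062]
roll ((0.47627684473991394, -0.32107236981391907), (0.06611225754022598, 0.058621857315301895), 0.5748180747032166) 0.0698593793245986
printer ((0.5291761755943298, 0.03319047391414642), (0.16004620492458344, 0.23468303680419922), 80.50421142578125) 0.10940975957581736
blue 72 [0.56198406 0.02910101 0.08515248] ((0.5618466734886169, 0.0287685077637434), (0.023810002952814102, 0.032795097678899765), 78.82088470458984)
```

Call:
carry_out(
  moves=[
    [1,21.6,-21,0,0,0,0],
    [1,21.6,-21,0,0,0,0],
    [1,21.6,-21,0,0,0,0],
    [1,21.6,-21,0,0,0,0],
    [1,21.6,-21,0,0,0,0],
    [1,38.6,-18,3,0,0,0.233],
    [1,38.6,-18,3,0,0,0.233],
    [1,38.6,-18,3,0,0,0.233],
    [1,38.6,-18,3,0,0,0.233],
    [1,38.6,-18,3,0,0,0.233],
  ],
)

```text
t: 1.35
eef_pos: [0.4721, -0.3196, 0.2002]
orientation: [[1.0, 0.0, -0.001], [0.0, -1.0, 0.0], [-0.001, -0.0, -1.0]]
contact_force: [0.6, -0.3, -0.0]
gripper_width: 1.0
grip_force: 0.0
```

```bash
python3 - <<'E'
from h import *
o=sensors.get_obs();p,d=capture("wrist");np.savez("w1.npz",p=p,d=d,R=o["orientation"],t=o["eef_pos"])
cv2.imwrite("pics/w1.png",p[:,:,::-1]);print(o["eef_pos"],o["orientation"],o["joint_positions"])
X=pts("wrist",d,o)
m=(X[...,2]>.052)&(X[...,2]<.08)&(np.hypot(X[...,0]-.475,X[...,1]+.32)<.06)&(d>0)
m=m.astype(np.uint8);q=X[m>0];print(len(q),q[:,2].max(),np.percentile(q[:,2],95),cv2.minAreaRect(q[:,:2].astype(np.float32)),q.mean(0),q.min(0),q.max(0))
E
```

```text
[ 0.4720909  -0.31957421  0.20022421] [[ 9.99999173e-01  1.42040160e-04 -1.27807453e-03]
 [ 1.42640349e-04 -9.99999880e-01  4.69524676e-04]
 [-1.27800768e-03 -4.69706593e-04 -9.99999073e-01]] [-6.54509196e-01  7.51825271e-03  1.37070731e+00 -4.13300270e-04
  1.76466686e+00  9.16065429e-01]
2543 0.06440686055985503 0.06307114195420416 ((0.47787970304489136, -0.32083815336227417), (0.05680190399289131, 0.05725882574915886), 0.7596091628074646) [ 0.48129666 -0.32108745  0.05899693] [ 0.44970452 -0.34974442  0.05200841] [ 0.50635326 -0.29197345  0.06440686]
```

View pics/w1.png

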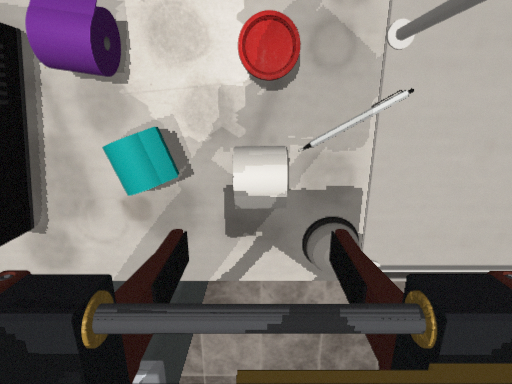

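Wrist view: the white roll at px (260,172) lies clear between open jaws; bell (332,240) and pen (306,149) are clear of the finger paths. Grasp.

Call:
carry_out(
  moves=[
    [1,0.5,0.14,6,0,0,-0.012],
    [1,0.5,0.14,12,0,0,-0.012],
    [1,0.5,0.14,15.5,0,0,-0.012],
    [1,0.5,0.14,17,0,0,-0.012],
    [1,0.5,0.14,17,0,0,-0.012],
    [-1,0.5,0.14,17,0,0,-0.012],
    [-1,0.5,0.14,17,0,0,-0.012],
    [-1,0.5,0.14,17,0,0,-0.012],
    [-1,0.5,0.14,17,0,0,-0.012],
    [-1,0.5,0.14,17,0,0,-0.012],
    [-1,0.5,0.14,17,0,0,-0.012],
  ],
  force=15,
)

```text
t: 2.78
eef_pos: [0.4779, -0.3213, 0.0314]
orientation: [[1.0, 0.012, 0.001], [0.012, -1.0, -0.001], [0.001, 0.001, -1.0]]
contact_force: [0.7, 0.6, 5.3]
gripper_width: 0.645
grip_force: 15.0
```

Call:
carry_out(
  moves=[
    [-1,0,0,-2,0,0,0],
    [-1,0,0,-8,0,0,0],
    [-1,0,0,-14,0,0,0],
    [-1,0,0,-20,0,0,0],
    [-1,-1.3,-5,-24,0,0,0.03],
    [-1,-1.3,-11,-24,0,0,0.06],
    [-1,-1.3,-17,-24,0,0,0.09],
    [-1,-1.3,-23,-24,0,0,0.12],
    [-1,-1.3,-29,-24,0,0,0.15],
    [-1,-1.3,-34,-24,0,0,0.178],
    [-1,-1.3,-35.8,-24,0,0,0.178],
    [-1,-1.3,-35.8,-24,0,0,0.178],
  ],
)

```text
t: 4.28
eef_pos: [0.4599, 0.0379, 0.2713]
orientation: [[0.987, -0.163, 0.0], [-0.163, -0.987, -0.0], [0.0, -0.0, -1.0]]
contact_force: [1.2, 0.0, -0.5]
gripper_width: 0.648
grip_force: 15.0
```

```bash
python3 - <<'E'
from h import *
o=sensors.get_obs();p,d=capture("wrist");np.savez("w2.npz",p=p,d=d,R=o["orientation"],t=o["eef_pos"])
cv2.imwrite("pics/w2.png",p[:,:,::-1]);print(o["t"],o["eef_pos"],o["orientation"].round(4),o["gripper_width"],o["contact_force"])
E
```

```text
4.275 [0.45990344 0.0378588  0.27127657] [[ 9.867e-01 -1.627e-01  3.000e-04]
 [-1.627e-01 -9.867e-01 -0.000e+00]
 [ 3.000e-04 -0.000e+00 -1.000e+00]] 0.6478359124003832 [ 1.20070585  0.0073757  -0.53184634]
```

View pics/w2.png

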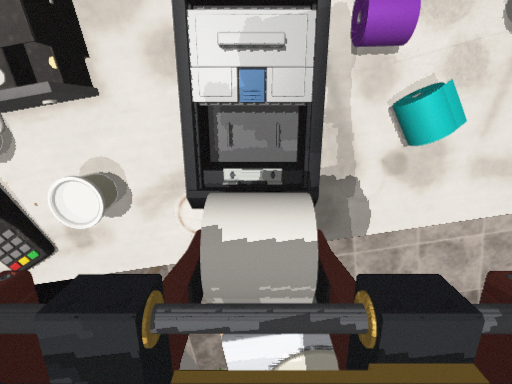

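```bash
python3 - <<'E'
from h import *
z=np.load("w2.npz");o=dict(orientation=z["R"],eef_pos=z["t"]);d=z["d"];X=pts("wrist",d,o);p=z["p"].astype(int)
a=-0.164;c0=np.array([.5045,.0373])
Rm=np.array([[np.cos(a),np.sin(a)],[-np.sin(a),np.cos(a)]])
Q=np.concatenate([(X[...,:2]-c0)@Rm.T,X[...,2:]],-1)*1000
sub=np.zeros(d.shape,bool);sub[0:215,165:345]=1
g=p.sum(-1)/3
L=sub&(Q[...,2]>86)&(Q[...,2]<96)&(d>0)
xs=[];cs=[]
for x in range(-55,100,10):
    m=L&(abs(Q[...,0]-x)<5)
    if m.sum()>10:
        y=Q[...,1][m];xs.append(x);cs.append((y.min()+y.max())/2);print(x,y.min().round(1),y.max().round(1),np.median(Q[...,2][m]).round(1))
f=np.polyfit(xs,cs,1);print("centre line",f)
# column profiles
for v in range(100,200,3): print(v,[ (int(g[v,u]),*Q[v,u].round(0).astype(int)) for u in (230,253,278)])
for v in (128,134,140): print([(u,int(g[v,u]),*Q[v,u].round(0).astype(int)) for u in range(200,310,3)])
E
```

```text
-55 -78.3 80.5 91.5
-45 -78.8 81.1 91.5
-35 -78.7 81.1 91.8
-25 -78.8 80.6 91.7
-15 -78.3 81.2 91.8
-5 -78.7 81.0 91.8
5 -78.2 80.5 92.0
15 -78.8 81.3 91.8
25 -78.9 81.4 91.8
35 -78.7 80.9 91.8
45 -78.8 81.2 87.5
55 -78.5 81.1 87.9
65 -78.9 80.8 87.9
75 -78.9 81.0 88.0
85 -78.2 81.3 88.2
95 -78.5 81.4 88.3
centre line [0.00121378 1.16689819]
100 [(212, np.int64(46), np.int64(25), np.int64(87)), (136, np.int64(46), np.int64(-1), np.int64(86)), (206, np.int64(46), np.int64(-28), np.int64(86))]
103 [(126, np.int64(43), np.int64(26), np.int64(76)), (116, np.int64(43), np.int64(0), np.int64(75)), (111, np.int64(43), np.int64(-29), np.int64(75))]
106 [(60, np.int64(40), np.int64(32), np.int64(11)), (56, np.int64(40), np.int64(1), np.int64(10)), (58, np.int64(40), np.int64(-33), np.int64(10))]
109 [(56, np.int64(36), np.int64(32), np.int64(11)), (57, np.int64(36), np.int64(1), np.int64(12)), (56, np.int64(36), np.int64(-33), np.int64(11))]
112 [(71, np.int64(32), np.int64(32), np.int64(12)), (103, np.int64(32), np.int64(1), np.int64(10)), (67, np.int64(32), np.int64(-34), np.int64(10))]
115
[... 9663 characters left out ...]
272, 99, np.int64(-6), np.int64(-26), np.int64(10)), (275, 99, np.int64(-6), np.int64(-30), np.int64(12)), (278, 92, np.int64(-4), np.int64(-33), np.int64(28)), (281, 94, np.int64(-6), np.int64(-39), np.int64(11)), (284, 114, np.int64(-6), np.int64(-43), np.int64(11)), (287, 115, np.int64(-6), np.int64(-47), np.int64(10)), (290, 103, np.int64(-6), np.int64(-51), np.int64(11)), (293, 114, np.int64(-6), np.int64(-56), np.int64(9)), (296, 113, np.int64(-6), np.int64(-60), np.int64(9)), (299, 13, np.int64(-3), np.int64(-61), np.int64(34)), (302, 13, np.int64(0), np.int64(-61), np.int64(61)), (305, 35, np.int64(2), np.int64(-61), np.int64(81)), (308, 47, np.int64(2), np.int64(-65), np.int64(83))]
```

```bash
python3 - <<'E'
import cv2
a=cv2.imread("pics/w2.png")[95:205,180:330]
cv2.imwrite("pics/crop2.png",cv2.resize(a,None,fx=5,fy=5,interpolation=cv2.INTER_NEAREST))
E
```

```text
(no output)
```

View pics/crop2.png

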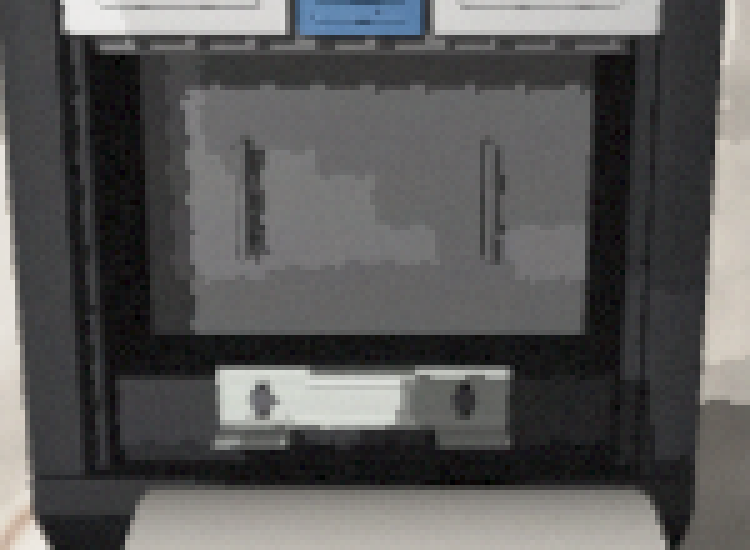

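Crop shows both cheeks (w2 px cols ≈230 and 278, rows 122–146), well front wall at row 161, strike plate rows 169–183; the origin lies about +3 mm x, +1.1 mm y from my coarse guess. Check the roll in the jaws.

```bash
python3 - <<'E'
from h import *
z=np.load("w2.npz");R=z["R"];t=z["t"];d=z["d"];X=pts("wrist",d,dict(orientation=R,eef_pos=t))
T=(X-t)@R*1000
m=np.zeros(d.shape,bool);m[192:300,210:308]=1
m&=(abs(T[...,1])<25)&(abs(T[...,2])<45)&(abs(T[...,0])<45)
q=T[m];A=np.c_[2*q[:,0],2*q[:,2],np.ones(len(q))]
s=np.linalg.lstsq(A,(q[:,[0,2]]**2).sum(1),rcond=None)[0];print(len(q),s[:2],np.sqrt(s[2]+s[0]**2+s[1]**2),q.min(0),q.max(0))
a=-.163;Rz=np.array([[np.cos(a),-np.sin(a)],[np.sin(a),np.cos(a)]])
a0=-.164;R0=np.array([[np.cos(a0),-np.sin(a0)],[np.sin(a0),np.cos(a0)]])
o=np.array([.5045,.0373])+R0@[.003,.0011];print("origin",o)
for xp in (0.0005,0.13,0.07):print(xp,o+Rz@[xp,0])
E
```

```text
10360 [ 4.3053642  -0.64105408] 30.607374940382595 [-16.59451388 -24.98197212 -33.09859785] [35.43527466 24.99944298  5.97604244]
origin [0.50763934 0.03789544]
0.0005 [0.50813271 0.0378143 ]
0.13 [0.63591617 0.01679915]
0.07 [0.57671148 0.0265359 ]
```

```bash
python3 - <<'E'
from h import *
from scipy.optimize import least_squares
def fit(f,box,c):
    z=np.load(f);R=z["R"];t=z["t"];d=z["d"];X=pts("wrist",d,dict(orientation=R,eef_pos=t));T=(X-t)@R*1000
    m=np.zeros(d.shape,bool);m[box[0]:box[1],box[2]:box[3]]=1
    m&=np.linalg.norm(T-c,axis=-1)<45
    m&=T[...,2]<c[2]-5
    q=T[m][:,[0,2]]
    s=least_squares(lambda s:np.hypot(q[:,0]-s[0],q[:,1]-s[1])-s[2],[c[0],c[2],31],loss="soft_l1");r=s.fun
    print(f,len(q),s.x,np.abs(np.hypot(q[:,0]-s.x[0],q[:,1]-s.x[1])-s.x[2]).mean(),q.min(0),q.max(0), t)
fit("w1.npz",(140,196,238,284),np.array([6,1.4,169]))
fit("w2.npz",(192,300,212,308),np.array([3,0,0]))
E
```

```text
w1.npz 2223 [ 10.16194554 168.34175865  30.81544797] 0.4953236631191298 [ -8.49797539 135.81325762] [ 40.94960218 163.95557384] [ 0.4720909  -0.31957421  0.20022421]
w2.npz 9731 [ 4.1651773  -0.36224831 30.86770877] 0.41598997048114317 [-16.59451388 -33.09859785] [35.32035928 -5.0008915 ] [0.45990344 0.0378588  0.27127657]
```

Call:
carry_out(
  moves=[
    [-1,4.3,-0.78,0,0,0,0],
    [-1,4.3,-0.78,5,0,0,0],
    [-1,4.3,-0.78,10,0,0,0],
    [-1,4.3,-0.78,15,0,0,0],
    [-1,4.3,-0.78,18,0,0,0],
    [-1,4.3,-0.78,20,0,0,0],
    [-1,4.3,-0.78,21,0,0,0],
    [-1,4.3,-0.78,21,0,0,0],
  ],
)

```text
t: 5.32
eef_pos: [0.5041, 0.037, 0.0609]
orientation: [[0.986, -0.166, 0.0], [-0.166, -0.986, -0.0], [0.0, 0.0, -1.0]]
contact_force: [-0.2, 0.6, -1.2]
gripper_width: 0.648
grip_force: 15.0
```

Call:
carry_out(
  moves=[
    [-1,-0.04,-0.15,0,0,0,0],
    [-1,-0.04,-0.15,0.6,0,0,0],
    [-1,-0.04,-0.15,1.1,0,0,0],
    [-1,-0.04,-0.15,1.5,0,0,0],
    [-1,-0.04,-0.15,1.7,0,0,0],
    [-1,-0.04,-0.15,1.8,0,0,0],
    [-1,-0.04,-0.15,1.8,0,0,0],
  ],
)

```text
t: 6.2
eef_pos: [0.5038, 0.0389, 0.0426]
orientation: [[0.986, -0.165, -0.0], [-0.165, -0.986, -0.0], [-0.0, 0.0, -1.0]]
contact_force: [0.5, 0.3, 0.3]
gripper_width: 0.648
grip_force: 15.0
```

Call:
carry_out(
  moves=[
    [-1,0,0,0.05,0,0,0],
    [-1,0,0,0.1,0,0,0],
    [-1,0,0,0.13,0,0,0],
    [-1,0,0,0.13,0,0,0],
    [-1,0,0,0.13,0,0,0],
  ],
)

```text
t: 6.82
eef_pos: [0.5039, 0.0389, 0.0415]
orientation: [[0.986, -0.165, 0.0], [-0.165, -0.986, 0.0], [0.0, -0.0, -1.0]]
contact_force: [-0.7, 0.0, -0.5]
gripper_width: 0.648
grip_force: 15.0
```

Call:
carry_out(
  moves=[
    [-1,0,0,0.05,0,0,0],
    [-1,0,0,0.1,0,0,0],
    [-1,0,0,0.1,0,0,0],
  ],
)

```text
t: 7.2
eef_pos: [0.5039, 0.0389, 0.0414]
orientation: [[0.986, -0.165, 0.0], [-0.165, -0.986, -0.0], [0.001, -0.0, -1.0]]
contact_force: [-2.9, 0.2, 5.8]
gripper_width: 0.647
grip_force: 15.0
```

Touchdown felt (5.8 N). Release, then rise.

Call:
carry_out(
  moves=[
    [0.6,0,0,0,0,0,0],
    [0.6,0,0,0,0,0,0],
    [0.6,0,0,0,0,0,0],
    [0.6,0,0,0,0,0,0],
    [0.6,0,0,-2,0,0,0],
    [0.6,0,0,-6,0,0,0],
    [0.6,0,0,-12,0,0,0],
    [0.6,-3,0,-18,0,0,0],
    [0.6,-5,0,-21,0,0,0],
    [0.6,-5,0,-21,0,0,0],
  ],
)

```text
t: 8.45
eef_pos: [0.4549, 0.0474, 0.2561]
orientation: [[0.986, -0.165, 0.01], [-0.165, -0.986, 0.0], [0.009, -0.002, -1.0]]
contact_force: [0.7, 0.4, -0.2]
gripper_width: 0.802
grip_force: 0.0
```

```bash
python3 - <<'E'
from h import *
o=sensors.get_obs();p,d=capture("wrist");np.savez("w3.npz",p=p,d=d,R=o["orientation"],t=o["eef_pos"])
cv2.imwrite("pics/w3.png",p[:,:,::-1]);print(o["t"],o["eef_pos"],o["orientation"].round(4),o["gripper_width"])
X=pts("wrist",d,o)
a=-.163;Rz=np.array([[np.cos(a),-np.sin(a)],[np.sin(a),np.cos(a)]])
Q=np.concatenate([(X[...,:2]-[.50764,.0379])@Rz,X[...,2:]],-1)*1000
r=(abs(Q[...,0])<36)&(abs(Q[...,1])<45)&(Q[...,2]>35)&(Q[...,2]<78)&(p.sum(-1)>200)
q=Q[r];A=np.c_[2*q[:,0],2*q[:,2],np.ones(len(q))];s=np.linalg.lstsq(A,(q[:,[0,2]]**2).sum(1),rcond=None)[0]
print("roll x,z",s[:2],np.sqrt(s[2]+s[0]**2+s[1]**2),"y",np.percentile(q[:,1],[1,99]))
b=(Q[...,2]>100)&(Q[...,2]<110)&(abs(Q[...,1])<45)&(Q[...,0]>60)&(Q[...,0]<140);q=Q[b]
print("bar",len(q),np.percentile(q,[2,50,98],axis=0))
c=(Q[...,2]>84)&(Q[...,2]<91)&(abs(Q[...,1])<60)&(Q[...,0]>30);q=Q[c];print("cover front",np.percentile(q[:,0],[.5,1,50,99.5]),np.median(q[:,2]))
E
```

```text
8.45 [0.45491716 0.04743018 0.25611033] [[ 9.863e-01 -1.650e-01  9.600e-03]
 [-1.650e-01 -9.863e-01  3.000e-04]
 [ 9.400e-03 -1.900e-03 -1.000e+00]] 0.8024731929263854
roll x,z [-2.34253589 37.0179773 ] 35.65968126210061 y [-27.191103    28.20236681]
bar 1116 [[ 94.63155625 -32.11589428 100.72328005]
 [100.31858429   0.30051426 104.58414332]
 [106.83101949  32.29278985 106.33682277]]
cover front [ 41.65553647  41.75271923  83.99834549 130.0913678 ] 87.77256084333501
```

View pics/w3.png

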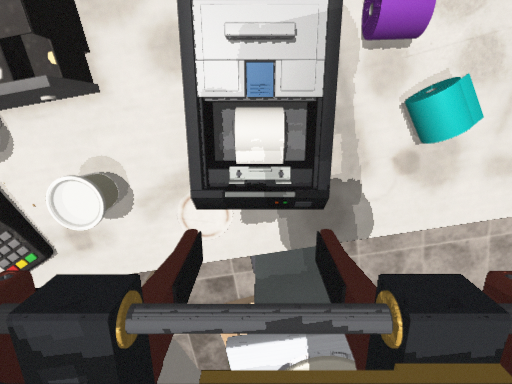

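Roll lies centred in the well (px (258,135)); bar at px (259,30), cover origin x_p ≈ 101. Now go behind the bar.

Call:
carry_out(
  moves=[
    [-0.32,5,0,0,0,0,0],
    [-0.32,10,0,3,0,0,0],
    [-0.32,15,0,6,0,0,0],
    [-0.32,18,0,8,0,0,0],
    [-0.32,18,0,11,0,0,0],
    [-0.32,18,0,13.5,0,0,0],
    [-0.32,18,0,14.5,0,0,0],
    [-0.32,18,0,14.5,0,0,0],
  ],
)

```text
t: 9.5
eef_pos: [0.6314, 0.0173, 0.1037]
orientation: [[0.986, -0.166, -0.003], [-0.166, -0.986, 0.0], [-0.003, 0.0, -1.0]]
contact_force: [-0.1, -0.5, 0.1]
gripper_width: 0.34
grip_force: 0.0
```

Call:
carry_out(
  moves=[
    [-0.32,0,0,0.55,0,0,0],
    [-0.32,0,0,0.55,0,0,0],
    [-0.32,-0.5,0,0.55,0,0,0],
    [-0.32,-1,0,0.55,0,0,0],
    [-0.32,-1.5,0,0.55,0,0,0],
    [-0.32,-2,0,0.55,0,0,0],
    [-0.32,-2.5,0,0.55,0,0,0],
    [-0.32,-3,0,0.55,0,0,0],
    [-0.32,-3,0,0.55,0,0,0],
  ],
)

```text
t: 10.62
eef_pos: [0.6019, 0.0225, 0.0997]
orientation: [[0.986, -0.165, -0.001], [-0.165, -0.986, 0.0], [-0.001, 0.0, -1.0]]
contact_force: [0.2, 0.1, -0.4]
gripper_width: 0.337
grip_force: 0.0
```

Call:
carry_out(
  moves=[
    [-0.32,-0.5,0,0.1,0,0,0],
    [-0.32,-1,0,0.1,0,0,0],
    [-0.32,-1.5,0,0.1,0,0,0],
    [-0.32,-2,0,0.1,0,0,0],
    [-0.32,-2.5,0,0.1,0,0,0],
    [-0.32,-3,0,0.1,0,0,0],
    [-0.32,-3.5,0,0.1,0,0,0],
    [-0.32,-4,0,0.1,0,0,0],
    [-0.32,-4.3,0,0.1,0,0,0],
    [-0.32,-4.5,0,0.1,0,0,0],
    [-0.32,-4.5,0,0.1,0,0,0],
  ],
)

```text
t: 12.0
eef_pos: [0.558, 0.0298, 0.0989]
orientation: [[0.986, -0.165, -0.0], [-0.165, -0.986, 0.0], [-0.0, -0.0, -1.0]]
contact_force: [0.2, 0.4, -0.3]
gripper_width: 0.341
grip_force: 0.0
```

```bash
cat > cov.py <<'E'
from h import *
o=sensors.get_obs();a=-.163;Rz=np.array([[np.cos(a),-np.sin(a)],[np.sin(a),np.cos(a)]])
print("tcp_p",(o["eef_pos"][:2]-[.50764,.0379])@Rz*1000,o["eef_pos"][2],"F_p",o["contact_force"][:2]@Rz)
p,d=capture("top");X=pts("top",d)
Q=(X[...,:2]-[.50764,.0379])@Rz*1000
hsv=cv2.cvtColor(p,cv2.COLOR_RGB2HSV);m=cv2.inRange(hsv,(95,90,60),(125,255,255))>0
m&=(np.abs(Q)<150).all(-1);print("blue x_p",m.sum(),np.percentile(Q[m],[2,50,98],axis=0) if m.any() else 0)
p,d=capture("wrist");X=pts("wrist",d,o);Q=np.concatenate([(X[...,:2]-[.50764,.0379])@Rz,X[...,2:]],-1)*1000
c=(Q[...,2]>84)&(Q[...,2]<91)&(abs(Q[...,1])<60)&(Q[...,0]>-80)&(Q[...,0]<140)&(p.sum(-1)>250)
print("wrist cover",c.sum(),np.percentile(Q[c][:,0],[.5,2,50,98,99.5]) if c.any() else 0)
cv2.imwrite("pics/w4.png",p[:,:,::-1])
E
python3 cov.py
```

```text
tcp_p [50.95007809  0.21852223] 0.09891370145498576 F_p [0.17608998 0.38695934]
blue x_p 17 [[-21.50337102   4.770104  ]
 [-11.40961428   8.06469136]
 [  2.39994625  11.62162568]]
wrist cover 7803 [-51.73552463 -35.94801125  48.55617496  63.22930778  63.4551426 ]
```

View pics/w4.png

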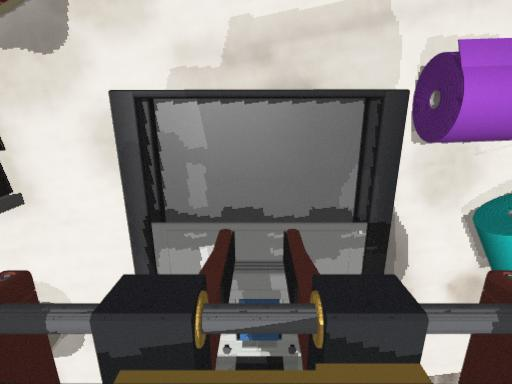

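The rear edge of the cover is at w4 row ≈222 (x_p 63 → cover origin 33); fingers rest behind the bar. Ease on in.

Call:
carry_out(
  moves=[
    [-0.32,-0.3,0,0,0,0,0],
    [-0.32,-0.6,0,0,0,0,0],
    [-0.32,-0.8,0,0,0,0,0],
    [-0.32,-1,0,0,0,0,0],
    [-0.32,-1,0,0,0,0,0],
  ],
)

```text
t: 12.72
eef_pos: [0.548, 0.0315, 0.0989]
orientation: [[0.986, -0.165, -0.0], [-0.165, -0.986, 0.0], [-0.0, -0.0, -1.0]]
contact_force: [0.4, -0.3, -0.2]
gripper_width: 0.34
grip_force: 0.0
```

Call:
carry_out(
  moves=[
    [-0.32,-0.1,0,0,0,0,0],
    [-0.32,-0.2,0,0,0,0,0],
    [-0.32,-0.3,0,0,0,0,0],
    [-0.32,-0.3,0,0,0,0,0],
  ],
)

```text
t: 13.22
eef_pos: [0.5454, 0.0319, 0.0989]
orientation: [[0.986, -0.165, 0.001], [-0.165, -0.986, -0.0], [0.001, -0.0, -1.0]]
contact_force: [1.2, 0.2, -1.0]
gripper_width: 0.344
grip_force: 0.9
```

Call:
carry_out(
  moves=[
    [-0.32,-0.1,0,0,0,0,0],
    [-0.32,-0.2,0,0,0,0,0],
    [-0.32,-0.2,0,0,0,0,0],
  ],
)

```text
t: 13.6
eef_pos: [0.5433, 0.0323, 0.0992]
orientation: [[0.986, -0.165, 0.001], [-0.165, -0.986, -0.0], [0.001, -0.0, -1.0]]
contact_force: [1.9, 0.1, 1.0]
gripper_width: 0.338
grip_force: 1.0
```

Call:
carry_out(
  moves=[
    [-0.32,-0.1,0,0,0,0,0],
    [-0.32,-0.2,0,0,0,0,0],
    [-0.32,-0.2,0,0,0,0,0],
  ],
)

```text
t: 13.98
eef_pos: [0.5417, 0.0326, 0.0992]
orientation: [[0.986, -0.165, 0.001], [-0.165, -0.986, -0.0], [0.001, -0.0, -1.0]]
contact_force: [4.8, -1.6, 1.3]
gripper_width: 0.34
grip_force: 2.6
```

Call:
carry_out(
  moves=[
    [-0.32,-0.1,0,0,0,0,0],
    [-0.32,-0.1,0,0,0,0,0],
  ],
)

```text
t: 14.22
eef_pos: [0.541, 0.0327, 0.0993]
orientation: [[0.986, -0.166, 0.002], [-0.166, -0.986, -0.0], [0.002, -0.0, -1.0]]
contact_force: [5.7, -2.1, 1.4]
gripper_width: 0.342
grip_force: 3.0
```

Call:
carry_out(
  moves=[
    [-0.32,-0.1,0,0,0,0,0],
    [-0.32,-0.1,0,0,0,0,0],
  ],
)

```text
t: 14.48
eef_pos: [0.5403, 0.0328, 0.0995]
orientation: [[0.986, -0.166, 0.003], [-0.166, -0.986, -0.0], [0.003, -0.0, -1.0]]
contact_force: [6.5, -0.9, 0.7]
gripper_width: 0.343
grip_force: 3.5
```

Call:
carry_out(
  moves=[
    [-0.32,-0.1,0,0,0,0,0],
    [-0.32,-0.1,0,0,0,0,0],
  ],
)

```text
t: 14.72
eef_pos: [0.5398, 0.0329, 0.0999]
orientation: [[0.986, -0.166, 0.004], [-0.166, -0.986, -0.0], [0.004, -0.0, -1.0]]
contact_force: [7.9, -0.2, 1.7]
gripper_width: 0.34
grip_force: 4.1
```

Call:
carry_out(
  moves=[
    [-0.32,-0.1,0,0,0,0,0],
    [-0.32,-0.1,0,0,0,0,0],
  ],
)

```text
t: 14.98
eef_pos: [0.5392, 0.033, 0.1001]
orientation: [[0.986, -0.166, 0.005], [-0.166, -0.986, -0.0], [0.005, -0.0, -1.0]]
contact_force: [10.3, -2.1, 1.8]
gripper_width: 0.344
grip_force: 4.5
```

Call:
carry_out(
  moves=[
    [-0.32,-0.1,0,0,0,0,0],
    [-0.32,-0.1,0,0,0,0,0],
  ],
)

```text
t: 15.22
eef_pos: [0.5386, 0.0331, 0.1004]
orientation: [[0.986, -0.166, 0.007], [-0.166, -0.986, -0.001], [0.007, -0.0, -1.0]]
contact_force: [9.6, -0.6, 2.4]
gripper_width: 0.338
grip_force: 5.3
```

Call:
carry_out(
  moves=[
    [-0.32,-0.1,0,0,0,0,0],
    [-0.32,-0.1,0,0,0,0,0],
  ],
)

```text
t: 15.48
eef_pos: [0.5382, 0.0331, 0.1004]
orientation: [[0.986, -0.166, 0.008], [-0.166, -0.986, -0.001], [0.008, -0.0, -1.0]]
contact_force: [12.5, -2.5, 1.3]
gripper_width: 0.344
grip_force: 6.4
```

Call:
carry_out(
  moves=[
    [-0.32,-0.1,0,0,0,0,0],
    [-0.32,-0.1,0,0,0,0,0],
  ],
)

```text
t: 15.72
eef_pos: [0.5335, 0.0339, 0.0983]
orientation: [[0.986, -0.165, -0.003], [-0.165, -0.986, 0.0], [-0.003, 0.0, -1.0]]
contact_force: [1.6, -0.3, 0.8]
gripper_width: 0.34
grip_force: 0.5
```

Click: 12.5 N fell to 1.6 N. Back off, rise and check.

Call:
carry_out(
  moves=[
    [-0.32,0.5,0,0,0,0,0],
    [-0.32,1,0,0,0,0,0],
    [-0.32,1,0,-3,0,0,0],
    [-0.32,1,0,-8,0,0,0],
    [-0.32,-2,0,-14,0,0,0],
    [-0.32,-7,0,-16,0,0,0],
    [-0.32,-10,0,-16,0,0,0],
    [-0.32,-10,0,-16,0,0,0],
    [-0.32,-10,0,-16,0,0,0],
  ],
)

```text
t: 16.85
eef_pos: [0.4362, 0.0502, 0.2582]
orientation: [[0.986, -0.165, -0.001], [-0.165, -0.986, -0.0], [-0.001, 0.0, -1.0]]
contact_force: [1.0, -1.0, -0.3]
gripper_width: 0.338
grip_force: 0.0
```

```bash
python3 cov.py; python3 - <<'E'
from plant import sensors
o=sensors.get_obs();print(o["t"],o["eef_pos"],o["dq"].round(3))
E
```

```text
tcp_p [-72.44546964   0.5835885 ] 0.25823420351827575 F_p [ 1.14971864 -0.85527353]
blue x_p 0 0
wrist cover 8370 [-51.77509186 -50.01525976  -7.63382838  36.91571794  37.92418363]
16.95 [0.43634677 0.05013132 0.25783953] [-0.     0.002 -0.     0.     0.002  0.002]
```

View pics/w4.png

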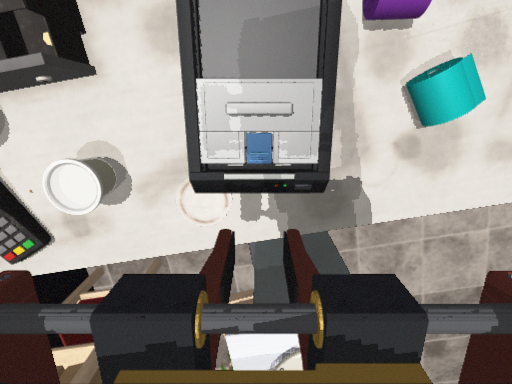

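The cover is shut (rear edge x_p ≈ 38, so the hook is at about −42), the tongue at px (259,148) lies flat, and nothing else has moved. Handing in.

```bash
python3 -c "
from plant import workorder
print(workorder.hand_in())"
```

```text
the job is handed in; nothing more can be done
None
```

I set the roll down centred in the well and pushed the cover shut until it clicked (push rose to 12.5 N, then fell to 1.6 N); the job is handed in, but no verdict was returned.

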